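Lock the spring block of a board-test jig down with its sliding keeper

ROBOT

A 7-joint arm with a two-finger parallel gripper is mounted at the origin on the work surface. World frame = base frame: x ahead of the robot, y to its left, z up, the work surface at z = 0. Lengths are in m, angles in rad, forces in N, time in s.
With the tool pointing down it reaches from about 0.425 to 0.875 m from the base axis. Payload 4.7 kg.
Tool frame: the origin (TCP) lies at the very end of the fingers, on their centre line; the grasp point (between the pads) lies 19 mm behind it; z points along the fingers, y is the line along which they close (so a half turn about z gives the same grasp; the last joint's range is limited). The gripper opens to 87 mm and grips with 3 to 60 N. Pads are 19 mm wide; open, the fingers measure 117 mm over their backs; the gripper's body (75 mm by 190 mm) begins 51 mm behind the grasp point.
Start: joints at [-1.12, 0.321, -0.07, 1.45, 0.023, 1.371, -0.057], TCP at [0.275, 0.589, 0.223] pointing down, gripper open.
Joint ranges: [-2.86, 2.86], [-0.3, 2.09], [-1.38, 1.24], [0.06, 2.45], [-1.56, 4.7], [0.09, 2.05], [-2.69, 2.69]. Speed limits (rad/s): [2.57, 2.57, 3.14, 3.14, 3.14, 3.14, 3.14].

INTERFACE

Orientations are given as a rotation vector (axis times angle).
In Python, from bench import get_state, get_image, get_calibration, close_job gives the robot as it stands.
- The arm moves only by the shell command python3 -m crank 'ROWS' [FORCE]. ROWS is JSON, a list of rows, each a list of 5 numbers: the opening, from 0 (shut) to 1 (fully open), then the shift along the world's x, y, z in units of 0.2 m (1.0 is 0.2 m), then the turn about the world's z in units of 2 pi rad (1.0 is 2 pi rad). A call has 1 to 5 rows; each row is the pose to reach, as a shift and turn from the pose commanded when the call began, turning the shorter way round; what a row does not reach only later rows make up. A row lasts 1/8 s, in which the tool goes at most 62.5 mm and 10.7 degrees, less where a joint would pass 70% of its speed; a pose out of reach is approached as far as the arm can. A call with a number of a shift or a turn outside -1 to 1 is refused whole. A call with a gripper value outside its range is refused whole. The fingers move at their own pace and stop on an object; FORCE is the grip in N (left out, the last holds). Time passes only in rows, so rows that repeat a pose let the fingers close. It gives the time, the measured TCP pose, the force, the opening and the grip force at its end, in the units of the state.
- get_state(): the state, without advancing time (a new reading comes with each control period).
- get_image(name): name is "side" or "top" or "wrist"; returns the picture (400x640x3 uint8, red, green, blue); there is no depth.
- get_calibration(name): a dict with "fovy" (degrees; the focal length in pixels is half the picture's height over the tangent of half this angle, whatever the lens; pixels are square), "cx", "cy" (the principal point, pixels), "R" (3x3) and "t" (3): a world point X has camera coordinates R X + t. Camera axes: x right, y down, z forward; pixel columns grow to the right and rows downward; lengths in m; the calibration is good to about 2 mm. A picture is of the moment at which its call begins: read the wrist's pose just before it. get_calibration takes no time and is no camera call; for the wrist camera it gives the pose at the moment of the call.
- close_job(): hands the job in; it is judged then, once.
The state is a dict: "time": time; "joint_positions": joint angles; "qd": joint speeds; "joint_torque": joint torques, N m; "position": TCP position; "tool_rot": TCP orientation; "ft_force": force on the tool from outside, world axes, zero at the start; "torque": the same for the moment, N m; "grip_width": opening from 0.0 (shut) to 1.0 (fully open); "grip_force": force on a finger pad.
Only numpy, scipy, OpenCV 4.12 (cv2) and the standard library are available. Lean on these libraries where they do the work, as an engineer would, in place of code of your own. Each camera call takes 0.05 s, during which the arm holds its last target. There are 200 camera calls.

TASK

The test jig is to be packed away with its spring block locked down. Press the white spring block down into the jig, below the keeper's runners, and while it is held down slide the steel keeper by its bridge bar over the block's ears until you feel it bear on its stops, fully home; then let go, so that the keeper alone holds the block down. Use gentle force throughout, never leaning hard on the block or ramming the keeper, and leave the things lying around undisturbed.

Things in the scene. Friction and masses are not known exactly. Their poses are not given: they have to be found in the camera images.
- jig: Board-test jig bolted to the table: open-topped aluminium housing, 156 mm (x) by 120 mm (y) at its base plate, side walls to 62 mm (lips to 65 mm) above the table. Its origin is on the table under its middle. Its x axis is level and is the direction in which the keeper slides to lock; z is up.
- block: The plunger: white plastic block in the jig's middle, flat top 90 mm along jig x by 44 mm along y. Origin: centre of that top, 76 mm above the table when up; axes as the jig's. It moves only down, 12 mm to a rigid bottom stop, against a spring: 5 N at the top, 0.5 N more per mm, 11 N at the bottom. Pressed 9 mm or more its ears are below the keeper's runners; trapped by the keeper it rests at 9 mm.
- ears (a point): Point half-way between the block's two ears, level with their tops (15 mm below the block's top), 26 mm ahead (+x) of the block's centre. Each ear is 36 mm long in x, 16 mm thick and reaches 37 mm sideways from the middle axis.
- keeper: The keeper's steel bridge bar over the block: 8 mm in jig x, 92 mm in y, 12 mm high (82 to 94 mm above the table). Origin: the bar's centre; axes as the jig's. It slides only along jig x, about 2 N dry friction (a few N more when the ears bear on it), and stays where left. It starts 0 to 10 mm behind the jig's middle. A finger standing on the block's top behind the bar can slide along and push it.
- runner_tips (a point): Half-way between the front ends, at mid-thickness, of the keeper's two flat runners (6 mm thick, undersides 52 mm above the table, 28 to 46 mm to each side of the middle axis), 16 mm ahead of the bar's centre, joined to the bar by a post on each side. While the block is up they are stopped by the ears, 8 mm ahead of the jig's middle.
- stops: The two clamps that carry the keeper's stop lugs, one on each side wall (tops 78 mm above the table); small steel lugs stand in front (+x) of the runners. Origin on the jig's middle axis, 32 mm ahead of its middle, 55 mm above the table; fixed to the jig. The lugs are set differently each time: their faces lie up to 12 mm before or beyond this origin, which is not measured. The keeper is home when its runners bear on them.
- speaker_mid (a point): Loose loudspeaker lying near the jig, 76 mm across, 20 mm high; this point is half-way up. Leave it.
- cells_mid (a point): Loose black holder with two cells lying near the jig, 64 x 34 x 18 mm; this point is half-way up. Leave it.
- driver_grip (a point): Handle of a loose screwdriver, 160 mm long, lying near the jig. Leave it.

How it is judged:
On the way, in this order (a step that is already met when the one before it is completed fails the run):
1. the block is pressed down below the runners while the keeper is still open (z of block in the frame of jig below 0.0668 m and x of keeper in the frame of jig below 0.0025 m), for 0.1 s.
2. the keeper is slid home over the ears, the block down, and bears on its stops (z of block in the frame of jig below 0.068 m and x of keeper in the frame of jig above 0.0025 m and contact force between keeper and stops above 4 N), for 0.1 s.
At the end, for the whole second after the job is handed in: The keeper, after bearing on its stops, is left there over the ears (its bar at least 2.5 mm ahead of the jig's middle) and the block, let go, is held down by it (8 to 10.5 mm below its upper position) (x of keeper in the frame of jig above 0.0025 m and z of block in the frame of jig between 0.0655 and 0.068 m); the robot touches nothing.
It fails at once if the spring block is pushed with more than 40 N (contact force between the fingers and block above 40 N).
It fails at once if the keeper is pushed with more than 30 N (contact force between the fingers and keeper above 30 N).
It fails at once if the speaker is moved by more than 20 mm (distance of speaker_mid from where it was at the start of the episode above 0.02 m).
It fails at once if the cell holder is moved by more than 20 mm (distance of cells_mid from where it was at the start of the episode above 0.02 m).
It fails at once if the screwdriver is moved by more than 20 mm (distance of driver_grip from where it was at the start of the episode above 0.02 m).
It also fails if it takes over 67 s, if anything falls off the work surface, if the arm or the gripper's body presses on something with over 40 N, if the wrist force passes 120 N, or if a joint passes its speed limit or range.

## Working session

There is one attempt and no reset: what is moved stays moved. The work goes in short steps, Python scripts to look and compute and a shell command to move; the robot and the scene stay as the last step left them, time stands still between calls to the robot, and variables do not carry over. Pictures are saved under pics/ and viewed, at most 10 in all, crops included, and the job is handed in when it is done.

```bash
mkdir -p pics; ls
python3 - <<'E'
from bench import *
import cv2
s=get_state();print({k:s[k] for k in('time','position','tool_rot','ft_force','grip_width')})
for n in("top","side"):
    cv2.imwrite(f"pics/{n}0.png",get_image(n)[:,:,::-1]);c=get_calibration(n);print(n,c)
E
```

```text
pics
{'time': 0.0, 'position': array([0.27478615, 0.58845343, 0.22146408]), 'tool_rot': array([-6.80505116e-01, -3.06668228e+00,  2.98531920e-03]), 'ft_force': array([0.25529073, 0.09669688, 0.20421906]), 'grip_width': 1.0031561335910972}
top {'fovy': 51.2664889467129, 'cx': 324.1033361465311, 'cy': 202.2327057690427, 'R': array([[-0.02200021, -0.99974314, -0.00544451],
       [-0.99511959,  0.02242179, -0.09609503],
       [ 0.09619243,  0.00330382, -0.99535727]]), 't': array([0.07186364, 0.56805893, 0.76145754])}
side {'fovy': 48.94090992358465, 'cx': 326.007394498097, 'cy': 201.20802890009958, 'R': array([[-0.88225282, -0.47004789, -0.02617133],
       [-0.21304136,  0.44820457, -0.86817397],
       [ 0.41981346, -0.76037336, -0.49556939]]), 't': array([0.50175789, 0.17387982, 0.49648364])}
```

View pics/top0.png

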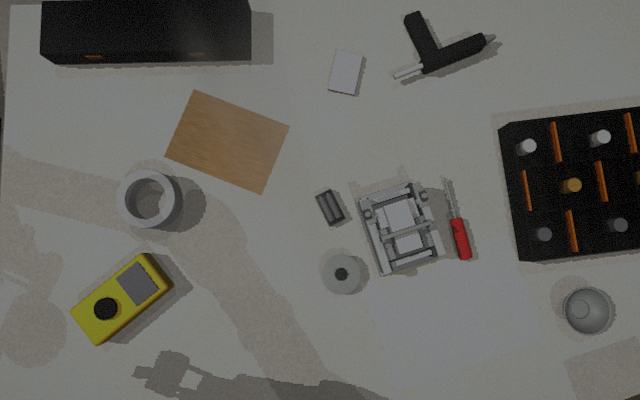

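View pics/side0.png

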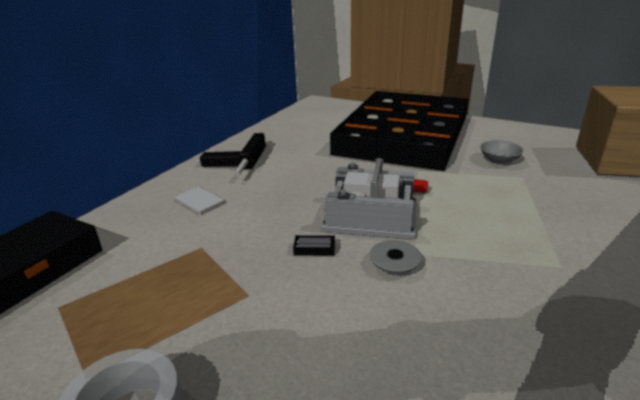

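The top view shows the jig at about (403,228), with its long axis nearly vertical in the picture. The bridge bar is near (405,232), the cells at (330,207), the speaker at (342,273) and the driver at (460,238). I'll zoom in.

Run:
```python
import cv2
a=cv2.imread("pics/top0.png")[170:285,345:475];b=cv2.imread("pics/side0.png")[150:245,310:440]
g=lambda i,s:cv2.convertScaleAbs(cv2.resize(i,None,fx=s,fy=s,interpolation=cv2.INTER_CUBIC),alpha=1.2)
cv2.imwrite("pics/t1.png",g(a,5));cv2.imwrite("pics/s1.png",g(b,5))
```

```text
(no output)
```

View pics/t1.png

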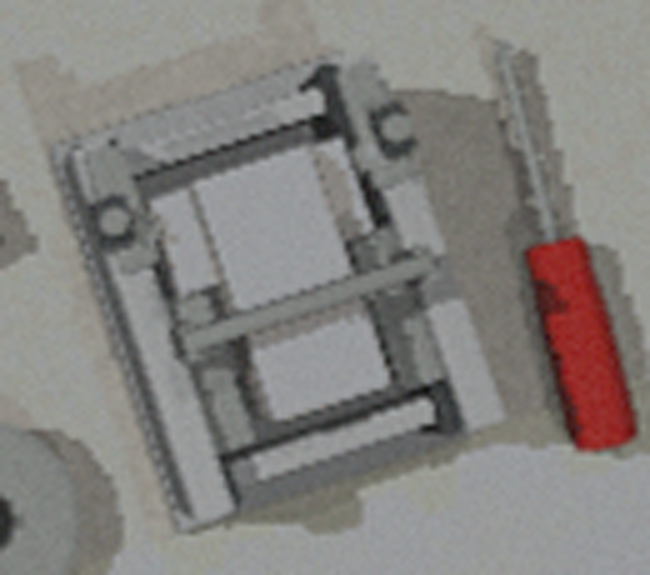

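View pics/s1.png

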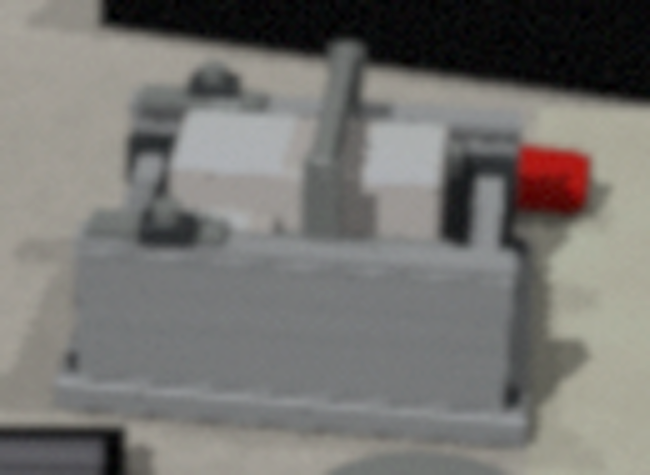

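The zooms show jig +x pointing up the picture, since the clamps and ears are at the top. In the top crop the block's top corners are FL (195,185), FR (312,150), BR (388,385) and BL (275,420), and the bar runs from (187,345) to (437,268). In the side crop the corners are FL (172,172), FR (192,112), BR (450,122) and BL (440,180).

```bash
cat > h.py <<'E'
import numpy as np,cv2
from bench import *
def P(n):
    c=get_calibration(n);f=200/np.tan(np.radians(c['fovy'])/2)
    return np.array([[f,0,c['cx']],[0,f,c['cy']],[0,0,1]]),np.array(c['R']),np.array(c['t'])
def plane(n,uv,z):
    K,R,t=P(n);C=-R.T@t;d=R.T@np.linalg.inv(K)@np.array([*uv,1.]);return C+d*(z-C[2])/d[2]
def proj(n,X):
    K,R,t=P(n);p=K@(R@np.array(X)+t);return p[:2]/p[2]
def tri(a,b,n1="top",n2="side"):
    M=[(lambda K,R,t:K@np.c_[R,t])(*P(n)) for n in(n1,n2)]
    X=cv2.triangulatePoints(M[0],M[1],np.float64(a),np.float64(b));return X[:3,0]/X[3,0]
E
python3 - <<'E'
from h import *
T=lambda u,v:(345+(u+.5)/5-.5,170+(v+.5)/5-.5)
S=lambda u,v:(310+(u+.5)/5-.5,150+(v+.5)/5-.5)
t=[(195,185),(312,150),(388,385),(275,420)];s=[(172,172),(192,112),(450,122),(440,180)]
for a,b in zip(t,s):print(tri(T(*a),S(*b)),plane("top",T(*a),.076),plane("side",S(*b),.076))
q=np.array([plane("top",T(*a),.076) for a in t]);print("c",q.mean(0),np.degrees(np.arctan2(*(q[0]+q[1]-q[2]-q[3])[1::-1])))
ax=(q[0]+q[1]-q[2]-q[3]);print(np.linalg.norm(ax)/2)
# bar: top z .094
for a,b in [((187,345),(322,155)),((437,268),(347,45))]:print("bar",plane("top",T(*a),.09),tri(T(*a),S(*b)))
s=get_state();R=cv2.Rodrigues(s['tool_rot'])[0];print(R)
print(P("wrist"))
E
```

```text
[ 0.55606433 -0.04616668  0.07286037] [ 0.5546824  -0.04625377  0.076     ] [ 0.55442492 -0.04030133  0.076     ]
[ 0.56805632 -0.08781752  0.07410918] [ 0.56621543 -0.08819995  0.076     ] [ 0.56787113 -0.08363315  0.076     ]
[ 0.48334922 -0.11085027  0.07761987] [ 0.48270861 -0.11144544  0.076     ] [ 0.48490349 -0.11368986  0.076     ]
[ 0.47217038 -0.07088169  0.07692404] [ 0.47137953 -0.07132939  0.076     ] [ 0.47337432 -0.07218453  0.076     ]
c [ 0.51874649 -0.07930714  0.076     ] 16.155145207885877
0.08683375664096231
bar [ 0.49816303 -0.03956027  0.09      ] [ 0.49954052 -0.03828424  0.09514008]
bar [ 0.52280773 -0.12699353  0.09      ] [ 0.52522741 -0.1253934   0.09235511]
[[-9.06134660e-01  4.22988880e-01 -6.21160626e-04]
 [ 4.22989326e-01  9.06133339e-01 -1.54973036e-03]
 [-9.26643562e-05 -1.66700870e-03 -9.99998606e-01]]
(array([[358.52297195,   0.        , 316.61644192],
       [  0.        , 358.52297195, 200.10959055],
       [  0.        ,   0.        ,   1.        ]]), array([[ 0.42368617,  0.90580714, -0.00185732],
       [ 0.86598685, -0.40445746,  0.2940764 ],
       [ 0.26562529, -0.12620452, -0.95578011]]), array([-0.64979807, -0.03588656,  0.39297942]))
```

Block centre is about (0.519, -0.079), yaw about 16°, top at 0.075. The bar's centre is about 9 mm behind the middle. I'll move with closed fingers and tool y along jig y to above the block, behind the bar.

```bash
python3 -m crank '[[0,0.25,-0.25,0,0.03],[0,0.4,-0.5,0,0.057],[0,0.5,-0.75,0,0.085],[0,0.5,-1,0,0.114],[0,0.5,-1,0,0.114]]' 20
python3 -m crank '[[0,0.15,-0.25,0,0],[0,0.25,-0.5,0,0],[0,0.35,-0.75,0,0],[0,0.4,-1,0,0],[0,0.4,-1,0,0]]'
python3 -m crank '[[0,0.05,-0.25,0,0],[0,0.1,-0.5,0,0],[0,0.15,-0.75,0,0],[0,0.175,-1,0,0],[0,0.175,-1,0,0]]'
python3 -m crank '[[0,0,-0.25,-0.1,0],[0,0,-0.375,-0.2,0],[0,0,-0.375,-0.35,0],[0,0,-0.375,-0.35,0]]'
python3 - <<'E'
from h import *
s=get_state();R=cv2.Rodrigues(s['tool_rot'])[0];print(s['time'],s['position'],np.degrees(np.arctan2(R[1,1],R[0,1])),s['joint_positions'],s['ft_force'],s['grip_width'])
cv2.imwrite("pics/w1.png",cv2.convertScaleAbs(get_image("wrist")[:,:,::-1],alpha=1.2))
np.savez("w1.npz",*P("wrist"))
E
```

```text
time: 0.72
position: [0.3765, 0.3844, 0.2224]
tool_rot: [0.428, -3.112, 0.003]
ft_force: [0.3, 0.7, 0.4]
grip_width: 0.517
grip_force: 0.0
time: 1.35
position: [0.4563, 0.1854, 0.2226]
tool_rot: [-0.426, 3.112, -0.001]
ft_force: [-0.3, 0.9, -1.2]
grip_width: 0.017
grip_force: 0.0
time: 1.98
position: [0.4906, -0.0137, 0.2227]
tool_rot: [-0.428, 3.112, -0.001]
ft_force: [-0.2, 1.4, -0.2]
grip_width: 0.003
grip_force: 0.0
time: 2.48
position: [0.4888, -0.0835, 0.1505]
tool_rot: [0.44, -3.106, -0.002]
ft_force: [0.4, 0.1, 0.1]
grip_width: 0.006
grip_force: 0.0
2.475 [ 0.48876061 -0.08352012  0.15046251] 106.13776817269115 [-0.31630756  0.04072301  0.44492488  1.93016644 -0.01898431  1.17969853
  1.98807806] [0.38799531 0.09589421 0.14132805] 0.006480345660833545
```

View pics/w1.png

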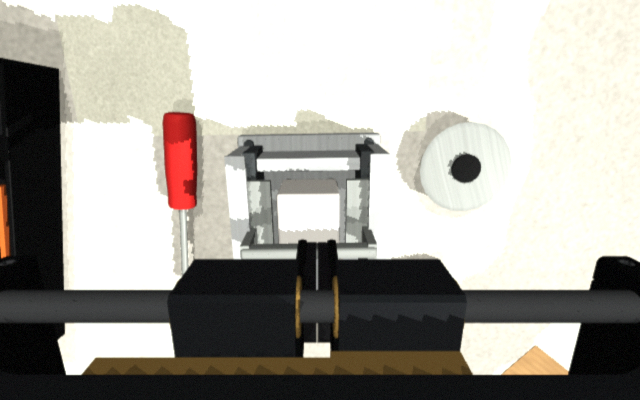

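The wrist view shows the rear of the jig at the top. The block's rear edge is near row 192, columns 276–341, and the bar's rear edge is at about row 245. The fingertips are at (317,245). I'll cast these rays onto planes.

Run:
```python
from h import *
b=np.array([.5187,-.0793]);
th=np.radians(16.1);J=np.array([[np.cos(th),np.sin(th)],[-np.sin(th),np.cos(th)]])
def show(l,X):print(l,X.round(4),"jig",(J@(X[:2]-b)*1e3).round(1))
for uv in[(276,192),(341,192)]:show("blk rear",plane("wrist",uv,.076))
for uv in[(242,250),(376,250)]:show("bar rear top",plane("wrist",uv,.094))
s=get_state();p=np.array(s['position']);show("tcp",p);print(proj("wrist",p))
im=cv2.cvtColor(get_image("wrist"),cv2.COLOR_RGB2GRAY)
print(im[225:275:1,285],im[160:235,300])
print(im[215,265:355])
```

```text
blk rear [ 0.4854 -0.1139  0.076 ] jig [-41.6 -24. ]
blk rear [ 0.4728 -0.0706  0.076 ] jig [-41.6  21.1]
bar rear top [ 0.5257 -0.1253  0.094 ] jig [ -6.  -46.2]
bar rear top [ 0.5006 -0.0385  0.094 ] jig [-6.  44.3]
tcp [ 0.4899 -0.0837  0.1521] jig [-28.9   3.7]
[315.85670014 257.53886788]
[234 234 230 212 180 178 177 176 176 176 176 178 178 176 177 148  88  68
  67  69  83 110 140 162 178 186 189 188 187 180 173 199 230 203 110  30
  10  15   6  18  15  15  17  16  15  12  16  14  16   8] [227 227 226 225 220 213 206 177 119 102 109 110 110 111 109 110 108 107
 114 113 113 112 113 113 114 116 114 113 115 115 120 159 214 232 234 234
 233 233 233 234 233 234 234 233 234 233 234 234 234 233 234 233 234 233
 234 233 234 234 232 233 234 234 234 233 233 234 234 230 212 180 176 177
 177 176 177]
[105 104 106 107 111 113 107 107  69 100 110 105 107 115 192 230 233 233
 233 233 234 234 234 233 234 234 235 234 233 233 233 234 234 233 234 233
 234 233 233 234 233 233 233 234 234 235 233 233 234 233 234 233 234 233
 234 234 233 233 233 233 233 234 234 234 234 233 234 233 233 233 234 233
 234 233 230 168 143 140 136 139 136  87 101 109 109 109 115 120 143 152]
```

```bash
python3 -m crank '[[0,0.011,-0.02,-0.12,0],[0,0.011,-0.02,-0.24,0],[0,0.011,-0.02,-0.33,0],[0,0.011,-0.02,-0.33,0]]'
python3 -m crank '[[0,0,0,-0.01,0],[0,0,0,-0.02,0],[0,0,0,-0.03,0],[0,0,0,-0.04,0],[0,0,0,-0.04,0]]'
```

```text
time: 3.08
position: [0.4924, -0.0888, 0.0867]
tool_rot: [0.44, -3.11, -0.001]
ft_force: [0.3, -0.2, 0.6]
grip_width: 0.006
grip_force: 0.0
time: 3.7
position: [0.492, -0.09, 0.0784]
tool_rot: [0.437, -3.111, -0.0]
ft_force: [-0.0, -0.2, -0.4]
grip_width: 0.004
grip_force: 0.0
```

```bash
python3 -m crank '[[0,0,0,-0.01,0],[0,0,0,-0.02,0],[0,0,0,-0.02,0],[0,0,0,-0.02,0]]'
python3 -m crank '[[0,0,0,-0.01,0],[0,0,0,-0.02,0],[0,0,0,-0.02,0],[0,0,0,-0.02,0]]'
```

```text
time: 4.2
position: [0.4924, -0.0901, 0.0748]
tool_rot: [-0.437, 3.111, 0.0]
ft_force: [-1.1, 0.2, 2.6]
grip_width: 0.005
grip_force: 1.4
time: 4.7
position: [0.4923, -0.0901, 0.0707]
tool_rot: [-0.438, 3.111, 0.0]
ft_force: [-1.5, 0.3, 4.5]
grip_width: 0.005
grip_force: 2.5
```

Run:
```python
from h import *
a=get_image("wrist")[120:300,200:430,::-1];b=get_image("side")[130:250,290:450,::-1]
a=cv2.resize(a,(640,500));b=cv2.convertScaleAbs(cv2.resize(b,(640,480)),alpha=1.2)
cv2.imwrite("pics/w2.png",a);cv2.imwrite("pics/s2.png",b)
```

```text
(no output)
```

View pics/s2.png

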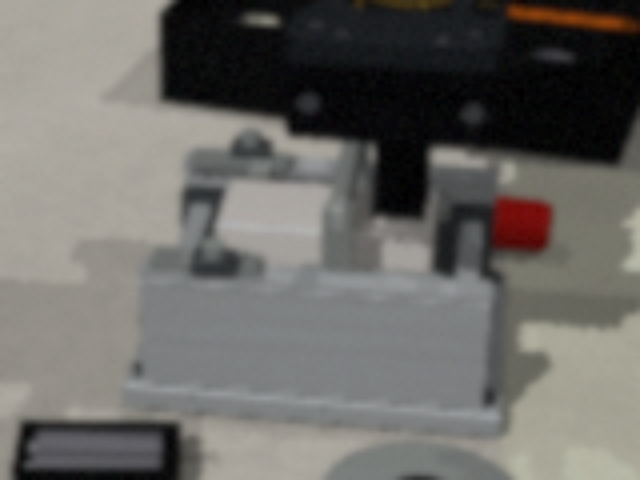

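The side view shows the fingers standing on the block behind the bar with a clear gap (bar at about column 345, fingers 375–430). I'll press on.

```bash
python3 -m crank '[[0,0,0,-0.01,0],[0,0,0,-0.015,0],[0,0,0,-0.015,0],[0,0,0,-0.015,0]]'
python3 -m crank '[[0,0,0,-0.005,0],[0,0,0,-0.01,0],[0,0,0,-0.01,0],[0,0,0,-0.01,0]]'
```

```text
time: 5.3
position: [0.4924, -0.0901, 0.0679]
tool_rot: [-0.437, 3.111, 0.0]
ft_force: [-1.9, -0.6, 6.6]
grip_width: 0.007
grip_force: 3.3
time: 5.8
position: [0.4924, -0.0901, 0.0661]
tool_rot: [-0.437, 3.111, 0.0]
ft_force: [-2.6, -1.1, 7.3]
grip_width: 0.003
grip_force: 3.9
```

```bash
python3 -m crank '[[0,0,0,-0.005,0],[0,0,0,-0.005,0],[0,0,0,-0.005,0]]'
python3 -m crank '[[0,0,0,-0.005,0],[0,0,0,-0.005,0],[0,0,0,-0.005,0]]'
```

```text
time: 6.18
position: [0.4924, -0.0901, 0.0651]
tool_rot: [-0.438, 3.111, 0.0]
ft_force: [-2.7, -0.0, 7.8]
grip_width: 0.002
grip_force: 4.1
time: 6.55
position: [0.4924, -0.0901, 0.0644]
tool_rot: [-0.437, 3.111, 0.001]
ft_force: [-3.0, 0.5, 10.6]
grip_width: 0.002
grip_force: 5.1
```

The bottom stop is reached at about TCP z 0.0645. I'll ease up 0.6 mm and slide along jig +x.

```bash
python3 -m crank '[[0,0,0,0.003,0],[0,0.0096,0.0028,0.003,0],[0,0.0192,0.0056,0.003,0],[0,0.0192,0.0056,0.003,0]]'
python3 -m crank '[[0,0.0096,0.0028,0,0],[0,0.0192,0.0056,0,0],[0,0.0192,0.0056,0,0]]'
python3 -m crank '[[0,0.0096,0.0028,0,0],[0,0.0192,0.0056,0,0],[0,0.0192,0.0056,0,0]]'
```

```text
time: 7.05
position: [0.4925, -0.09, 0.0643]
tool_rot: [0.435, -3.104, -0.002]
ft_force: [-11.1, -1.3, 16.0]
grip_width: 0.007
grip_force: 8.2
time: 7.42
position: [0.4973, -0.0893, 0.0644]
tool_rot: [0.435, -3.106, -0.0]
ft_force: [-8.2, -2.2, 13.5]
grip_width: 0.008
grip_force: 6.6
time: 7.8
position: [0.4999, -0.0887, 0.0643]
tool_rot: [0.434, -3.103, -0.0]
ft_force: [-12.9, -2.6, 16.3]
grip_width: 0.002
grip_force: 9.0
```

```bash
python3 -m crank '[[0,0,0,0.006,0],[0,0,0,0.006,0]]'
python3 -m crank '[[0,0.0096,0.0028,0,0],[0,0.0192,0.0056,0,0],[0,0.0192,0.0056,0,0]]'
python3 - <<'E'
from h import *
a=get_image("top")[180:275,350:450,::-1];b=get_image("side")[150:245,310:440,::-1]
b=cv2.resize(b,(780,570),interpolation=cv2.INTER_CUBIC)
cv2.imwrite("pics/s3.png",cv2.convertScaleAbs(b,alpha=1.2))
E
```

```text
time: 8.05
position: [0.5008, -0.0884, 0.0649]
tool_rot: [0.435, -3.105, 0.001]
ft_force: [-7.2, -3.6, 8.2]
grip_width: 0.006
grip_force: 5.2
time: 8.43
position: [0.505, -0.0871, 0.0649]
tool_rot: [0.435, -3.106, 0.001]
ft_force: [-6.8, -2.9, 8.6]
grip_width: 0.008
grip_force: 4.9
```

View pics/s3.png

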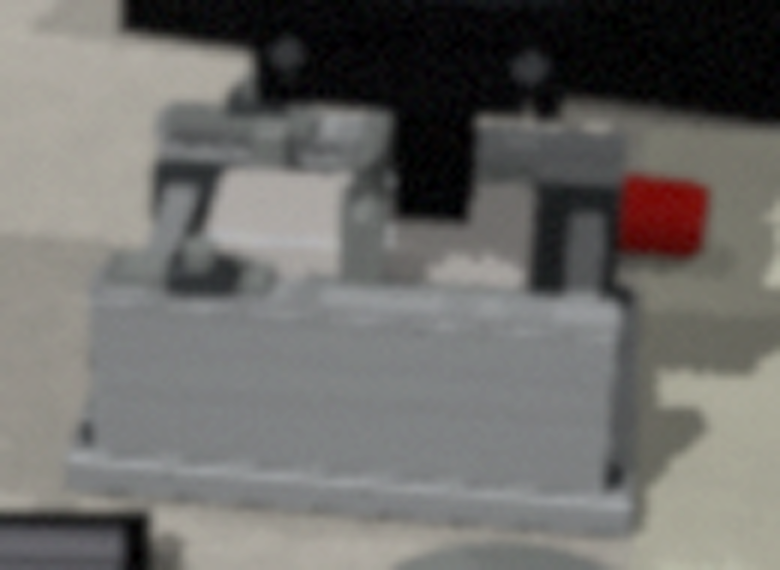

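The fingers (columns 393–470) are now at the bar's rear face (about column 390) and the block is down. I'll keep pushing in small steps.

```bash
python3 -m crank '[[0,0.0096,0.0028,0,0],[0,0.0192,0.0056,0,0],[0,0.0192,0.0056,0,0]]'
python3 -m crank '[[0,0.0096,0.0028,0,0],[0,0.0192,0.0056,0,0],[0,0.0192,0.0056,0,0]]'
```

```text
time: 8.9
position: [0.5089, -0.0859, 0.0649]
tool_rot: [0.435, -3.106, 0.001]
ft_force: [-7.0, -3.0, 7.5]
grip_width: 0.007
grip_force: 4.9
time: 9.28
position: [0.5127, -0.0847, 0.0649]
tool_rot: [0.435, -3.106, 0.001]
ft_force: [-6.5, -2.2, 7.5]
grip_width: 0.007
grip_force: 4.9
```

```bash
for i in 1; do :; done; python3 -m crank '[[0,0.0072,0.0021,0,0],[0,0.0144,0.0042,0,0],[0,0.0144,0.0042,0,0]]'
python3 -m crank '[[0,0.0072,0.0021,0,0],[0,0.0144,0.0042,0,0],[0,0.0144,0.0042,0,0]]'
```

```text
time: 9.65
position: [0.5155, -0.0839, 0.0649]
tool_rot: [0.435, -3.106, 0.0]
ft_force: [-7.6, -1.8, 7.9]
grip_width: 0.004
grip_force: 5.0
time: 10.02
position: [0.5183, -0.083, 0.0649]
tool_rot: [0.435, -3.106, 0.0]
ft_force: [-7.2, -2.0, 8.0]
grip_width: 0.007
grip_force: 5.0
```

```bash
python3 -m crank '[[0,0.0072,0.0021,0,0],[0,0.0144,0.0042,0,0],[0,0.0144,0.0042,0,0]]'
```

```text
time: 10.4
position: [0.5194, -0.0827, 0.0648]
tool_rot: [0.434, -3.102, -0.0]
ft_force: [-11.8, -2.2, 12.4]
grip_width: 0.007
grip_force: 8.0
```

Resistance has come up. I'll lift slightly to keep the normal force low and push a bit further to confirm.

```bash
python3 -m crank '[[0,0,0,0.004,0],[0,0.005,0.0014,0.004,0],[0,0.005,0.0014,0.004,0],[0,0.005,0.0014,0.004,0]]'
python3 -m crank '[[0,0.005,0.0014,0,0],[0,0.005,0.0014,0,0],[0,0.005,0.0014,0,0]]'
```

```text
time: 10.9
position: [0.5193, -0.0827, 0.0649]
tool_rot: [0.434, -3.1, -0.0]
ft_force: [-13.6, -3.3, 10.6]
grip_width: 0.004
grip_force: 8.7
time: 11.28
position: [0.5194, -0.0827, 0.0648]
tool_rot: [0.433, -3.098, -0.001]
ft_force: [-15.0, -3.6, 12.6]
grip_width: 0.008
grip_force: 9.8
```

```bash
python3 -m crank '[[0,0,0,0.004,0],[0,0.004,0.0011,0.004,0],[0,0.004,0.0011,0.004,0]]'
python3 -m crank '[[0,0.004,0.0011,0.002,0],[0,0.004,0.0011,0.002,0],[0,0.004,0.0011,0.002,0]]'
python3 -m crank '[[0,0.004,0.0011,0.002,0],[0,0.004,0.0011,0.002,0],[0,0.004,0.0011,0.002,0]]'
```

```text
time: 11.65
position: [0.5194, -0.0827, 0.0649]
tool_rot: [0.433, -3.096, -0.001]
ft_force: [-16.2, -4.3, 9.2]
grip_width: 0.005
grip_force: 10.3
time: 12.02
position: [0.5193, -0.0827, 0.065]
tool_rot: [0.432, -3.095, -0.001]
ft_force: [-17.3, -4.4, 9.4]
grip_width: 0.004
grip_force: 11.0
time: 12.4
position: [0.5194, -0.0827, 0.065]
tool_rot: [0.432, -3.093, -0.001]
ft_force: [-18.0, -4.5, 9.3]
grip_width: 0.004
grip_force: 11.8
```

The keeper bears on the stops: about 18 N tangential with no motion. I'll back off along -x, then lift.

```bash
python3 -m crank '[[0,-0.012,-0.0034,0.002,0],[0,-0.024,-0.0068,0.004,0],[0,-0.034,-0.0098,0.006,0],[0,-0.038,-0.011,0.008,0],[0,-0.038,-0.011,0.008,0]]'
python3 -m crank '[[0,0,0,0.01,0],[0,0,0,0.03,0],[0,0,0,0.06,0],[0,0,0,0.2,0],[0,0,0,0.4,0]]'
python3 -m crank '[[0,-0.1,0.25,0.2,0],[0,-0.1,0.5,0.2,0],[0,-0.1,0.75,0.2,0],[0,-0.1,1,0.2,0],[0,-0.1,1,0.2,0]]'
python3 - <<'E'
from h import *
b=get_image("top")[160:285,325:475,::-1];b=cv2.resize(b,(375*2-30,600),interpolation=cv2.INTER_CUBIC)
cv2.imwrite("pics/t4.png",cv2.convertScaleAbs(b,alpha=1.2))
b=get_image("side")[150:245,310:440,::-1];b=cv2.resize(b,(780,570),interpolation=cv2.INTER_CUBIC)
cv2.imwrite("pics/s4.png",cv2.convertScaleAbs(b,alpha=1.2))
E
```

```text
time: 13.02
position: [0.5192, -0.0822, 0.0684]
tool_rot: [0.437, -3.108, 0.0]
ft_force: [-3.2, -2.1, -2.3]
grip_width: 0.002
grip_force: 2.2
time: 13.65
position: [0.5221, -0.0806, 0.1507]
tool_rot: [-0.439, 3.108, 0.001]
ft_force: [0.5, -0.1, 0.8]
grip_width: 0.004
grip_force: 0.0
time: 14.28
position: [0.5015, 0.1251, 0.1909]
tool_rot: [-0.451, 3.104, 0.006]
ft_force: [0.8, 0.6, 0.3]
grip_width: 0.007
grip_force: 0.0
```

View pics/t4.png

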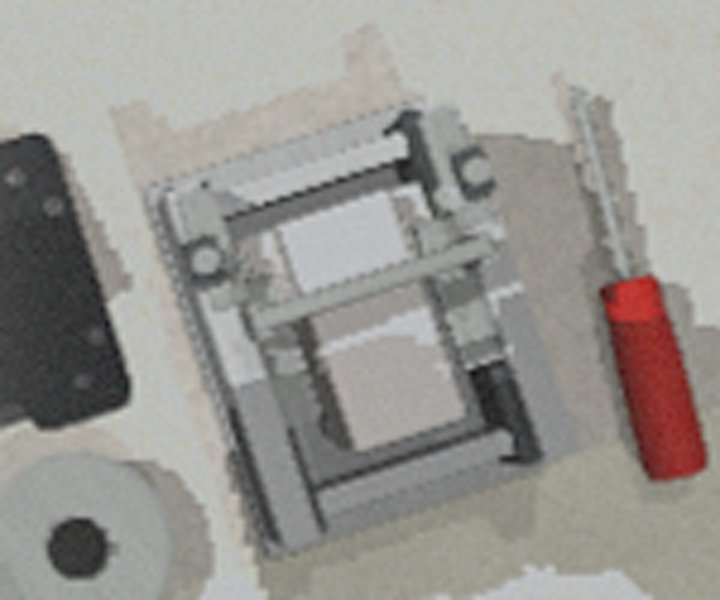

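View pics/s4.png

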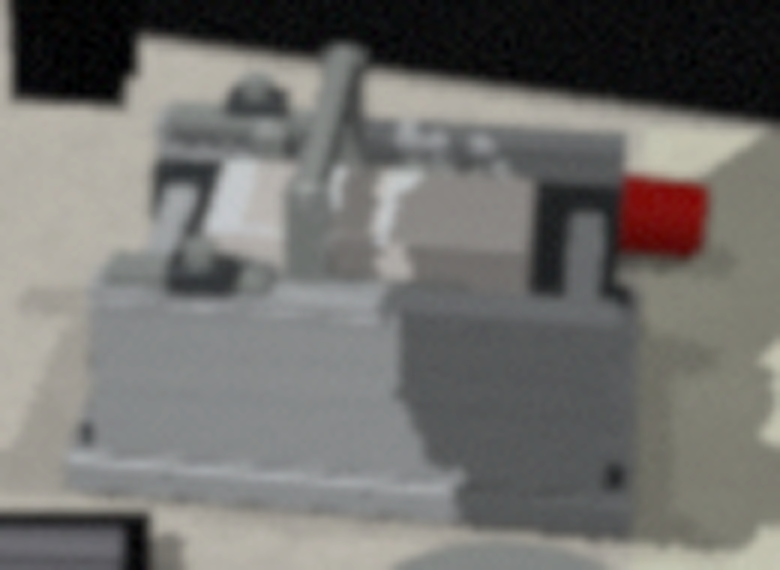

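The bar has moved ahead to the clamps: its ends are at (255,320) and (490,250) in the top crop. The block stays down with the robot clear, and the loose items haven't moved.

```bash
python3 -c "from bench import *;print(close_job())"
```

```text
the job is handed in; nothing more can be done
None
```

The job is handed in: the block is held down by the keeper alone, which I pushed onto its stops at about 18 N before backing off; the loose items look undisturbed, and no verdict was returned.

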